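# Turn the die plate over on the marking press and press its pedal

### The job

The die plate on the sloping bed of the bench marking press shows its finished blue face; turn it over so that the bare metal face shows, standing on the ledge, flat against the bed and in the middle of it, and let go. Only then push the red-topped spring pedal down to its stop without ramming it, keep it fully down for about a second, and let it rise under the gripper instead of letting it snap up. Leave the plate lying as placed, and leave the other things on the bench alone.

Things in the scene. Friction and masses are not known exactly. Their poses are not given: they have to be found in the camera images.
- press: Bench marking press, bolted down: green base 260 x 380 x 12 mm with the sloping bed (right, at y = -100 mm) and the pedal (left, at y = +125 mm). Origin: centre of the base's underside; x away from the robot at yaw 0 (yaw varies), y left, z up. A red striker with brass head hangs open over 60 mm out from the bed, up to 60 mm up its slope; the pedal swings it to the plate.
- bed: Fixed steel bed of the press, 70 mm wide, 70 mm long up the slope, 12 mm thick, leaning 35 degrees from vertical, its face up and towards press -y, partly +x. Origin: middle of the corner of face and ledge, 60 mm above the bench; x straight DOWN the slope, y along the ledge, z out of the face. Face: z = 0, x = -70 to 0 mm. Ledge: x = 0, 24 mm deep. Nothing stands behind the bed's top.
- plate: Loose aluminium plate 120 x 70 x 10 mm, one face blue with brass dots, the other bare. Origin: its centre; x along its length, y its width, z out of the blue face. It starts on the ledge leaning on the bed, blue face out, x down the slope, its upper 50 mm free above the bed. Seated after turning, its centre is at x = -60, y = 0, z = 5 mm in the bed's frame, its z pointing into the bed.
- pedal (a joint): Angle of the pedal in rad: 0 at rest (free end up, sprung), 0.36 at its stop (pedal level). Needs about 6 N at the pad to start and 11 N just before the stop. The pedal is a steel plate 150 mm long and 56 mm wide, hinged at its far end, its free end towards the robot.
- pedal_pad (a point): Middle of the top of the pedal's red pad (60 x 52 mm), 120 mm from the hinge; moves with the pedal, from about 90 mm above the bench at rest to 50 mm at the stop.
- pedal_hinge (a point): Fixed point on the pedal's hinge axis, which runs along the press's y axis, 38 mm above the bench.
- bench_block: Bystander: steel bench block 75 x 75 x 20 mm beside the press; origin at the centre of its underside.
- wax_bar: Bystander: green polishing bar 110 x 35 x 25 mm; origin at the centre of its underside.
- jar: Bystander: jar with red lid, 48 mm across, 65 mm tall, standing on the near right corner of the press's base; origin at the centre of its underside.
- mallet: Bystander: hammer lying to the right.
- bench_brush: Bystander: brush lying to the left.
- dish: Bystander: white bowl 100 mm across, 35 mm tall, to the right.
- bangle: Bystander: copper ring 68 mm across, 14 mm tall, beyond the press.
There are look-alikes about, which are no part of the job. Of the things like the plate, leave any that is brown or orange; of the rest the smaller one is meant.

How it is judged:
By the outcome, as a careful person would: the job done as asked, in the order asked, and still so for the second after the job is handed in, with the robot touching nothing.
It also fails if it takes over 64 s, if anything falls off the work surface, if the arm or the gripper's body presses on something with over 40 N, if the wrist force passes 120 N, or if a joint passes its speed limit or range.

### The arm

A 6-joint arm with a two-finger parallel gripper is mounted at the origin on the work surface. World frame = base frame: x ahead of the robot, y to its left, z up, the work surface at z = 0. Lengths are in m, angles in rad, forces in N, time in s.
With the tool pointing down it reaches from about 0.35 to 0.85 m from the base axis. Payload 8.1 kg.
Tool frame: the origin (TCP) lies on the centre line of the jaws, within the pads' length; the fingertips stand 11 mm ahead of it and the grasp point (between the pads) lies 8 mm behind it; z points along the fingers, y is the line along which they close (so a half turn about z gives the same grasp; the last joint's range is limited). The gripper opens to 93 mm and grips with 3 to 60 N. Pads are 15 mm wide; open, the fingers measure 128 mm over their backs; the gripper's body (75 mm by 188 mm) begins 65 mm behind the grasp point.
Start: joints at [-1.345, 0.13, 1.488, -0, 1.523, -0.085], TCP at [0.184, -0.571, 0.207] pointing down, gripper open.
Joint ranges: [-2.96, 2.96], [-0.89, 2.26], [0.02, 2.5], [-1.34, 4.48], [0, 2.73], [-2.66, 2.66]. Speed limits (rad/s): [2.39, 2.39, 2.79, 3.14, 3.14, 3.14].

### API

Orientations are given as a unit quaternion [w, x, y, z].
In Python, from station import r gives the robot as it stands.
- The arm moves only by the tool servo_tool, never from a script. Its argument "commands" is a list that holds one entry, the list of rows, each a list of 7 numbers: the shift along the tool's x, y, z as a fraction of full scale, then the turn, a rotation vector about the tool's x, y, z as a fraction of full scale, then the opening, from -1 (shut) to 1 (fully open). In form: [[[x, y, z, rx, ry, rz, gripper], ...]]. A call has exactly 10 rows; each row shifts and turns the commanded pose from where the row before left it, along the tool's axes as they then stand; what a row does not reach is not made up. Full scale, the value 1, is 0.05 m for a shift and 8 degrees for a turn. A row lasts 1/10 s, in which the tool goes at most 50 mm and 8.59 degrees, less where a joint would pass 70% of its speed; a pose out of reach is approached as far as the arm can. A call with a number of a shift or a turn outside -1 to 1 is refused whole. A call with a gripper value outside its range is refused whole. The fingers move at their own pace and stop on an object; "grip_force" is the grip in N (left out, the last holds). Time passes only in rows, so rows that do not move let the fingers close, or fill a call up. It gives the time, the measured TCP pose, the force, the opening and the grip force at its end, in the units of the state.
- r.get_state(): the state, without advancing time (a new reading comes with each control period).
- r.read_camera(name): name is "scene" or "top" or "wrist"; returns a dict with "color" (480x640x3 uint8, red, green, blue), "z_map" (480x640 float32, m along the optical axis (not along the pixel's ray), 0 where there is no reading), "intrinsics" (3x3 intrinsics, pixels), "position" and "rotation" of the camera in the world; the wrist camera has in their place "T_tool_cam" (4x4, takes a point from camera to tool coordinates, whose origin is the TCP and whose axes are the flange's). Camera axes: x right, y up, looking along -z (the intrinsics and any distortion apply to the point x, -y, -z); pixel columns grow to the right and rows downward; lengths in m; the calibration is good to about 2 mm. A picture is of the moment at which its call begins: read the wrist's pose just before it.
- r.finish_job(): hands the job in; it is judged then, once.
Trained networks look in a picture, given as the dict that the camera call returned (one of the last four; its "shot" number tells which), for a name from the list of things; names that differ only in an ending like _2 or _b are one class to them, and where a whole thing is asked for, a point or a joint stands for the part that bears it (a point fixed in the world has none). Each returns a list of dicts, best first, with "score" (0 to 1); they miss things now and then, are a little off and sometimes report something else, mostly with a low value. They report only what shows in the picture. A call takes as long as a camera call. They do not tell look-alikes from the thing itself.
- r.recognise(picture, target): "rect" ([left, top, right, bottom] in pixels, round what is visible of it).
The state is a dict: "clock": time; "joints": joint angles; "joint_vel": joint speeds; "effort": joint torques, N m; "position": TCP position; "eef_rot": TCP orientation; "wrist_force": force on the tool from outside, world axes, zero at the start; "moment": the same for the moment, N m; "grip_width": opening from 0.0 (shut) to 1.0 (fully open); "finger_force": force on a finger pad.
Only numpy, scipy, OpenCV 4.12 (cv2) and the standard library are available. Lean on these libraries where they do the work, as an engineer would, in place of code of your own. Each camera call takes 0.05 s, during which the arm holds its last target. There are 200 camera calls.

## Working session

There is one attempt and no reset: what is moved stays moved. The work goes in short steps, Python scripts to look and compute and a tool call to move; the robot and the scene stay as the last step left them, time stands still between calls to the robot, and variables do not carry over. Pictures are saved under pics/ and viewed, at most 10 in all, crops included, and the job is handed in when it is done.

Besides the shell and the picture viewer there is one more tool, called by a JSON object that holds its "api" and its "payload". servo_tool: Moves the arm, as the interface text tells. Its arguments: {"type":"object","properties":{"commands":{"type":"array"},"grip_force":{"type":"number"}},"required":["commands"]}

```bash
ls; mkdir -p pics; cat > h.py <<'E'
import numpy as np, cv2
from station import r
def pts(p):
    K=np.array(p["intrinsics"]);z=p["z_map"];v,u=np.mgrid[0:480,0:640]
    c=np.stack([(u-K[0,2])/K[0,0]*z,-(v-K[1,2])/K[1,1]*z,-z],-1)
    return c@np.array(p["rotation"]).T+np.array(p["position"])
E
python3 - <<'E'
from h import *
import pickle
for n in("scene","top"):
    p=r.read_camera(n); pickle.dump(p,open(n+".pkl","wb"))
    print(n,p.keys(),p["position"])
    for t in("plate","bed","press","pedal_pad","jar"):
        print(t,[(np.round(d["rect"]),round(d["score"],2)) for d in r.recognise(p,t)])
    cv2.imwrite(f"pics/{n}.png",p["color"][...,::-1])
E
```

```text
pics
scene dict_keys(['color', 'z_map', 'intrinsics', 'position', 'rotation', 'shot']) [0.90583932 0.73307226 0.79648753]
plate [(array([250., 159., 298., 195.]), 0.84), (array([402., 252., 451., 314.]), 0.68), (array([316., 203., 363., 225.]), 0.6), (array([231., 197., 266., 235.]), 0.54)]
bed [(array([207., 195., 259., 242.]), 0.83)]
press [(array([189., 192., 357., 339.]), 0.77)]
pedal_pad [(array([258., 248., 324., 306.]), 0.83)]
jar [(array([258., 198., 276., 228.]), 0.91)]
top dict_keys(['color', 'z_map', 'intrinsics', 'position', 'rotation', 'shot']) [0.38086706 0.03587776 1.4592907 ]
plate [(array([212., 276., 276., 344.]), 0.82), (array([342., 176., 375., 204.]), 0.81), (array([305., 135., 334., 157.]), 0.28)]
bed [(array([362., 164., 396., 194.]), 0.71), (array([469., 184., 502., 219.]), 0.46)]
press [(array([261., 151., 404., 262.]), 0.59), (array([230., 182., 256., 218.]), 0.29)]
pedal_pad [(array([276., 176., 298., 227.]), 0.88), (array([228., 182., 258., 218.]), 0.3), (array([370., 213., 390., 233.]), 0.16)]
jar [(array([369., 216., 387., 237.]), 0.72)]
```

```bash
python3 - <<'E'
import cv2
a=cv2.imread("pics/scene.png")[120:360,150:470];cv2.imwrite("pics/s2.png",cv2.resize(a,(800,600),interpolation=cv2.INTER_CUBIC))
a=cv2.imread("pics/top.png")[110:290,200:440];cv2.imwrite("pics/t2.png",cv2.resize(a,(800,600),interpolation=cv2.INTER_CUBIC))
E
```

```text
(no output)
```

View pics/s2.png

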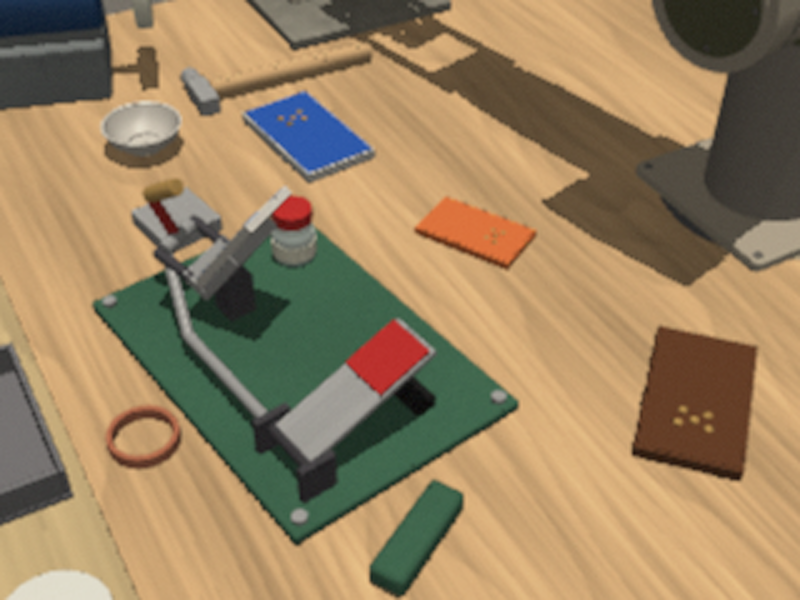

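View pics/t2.png

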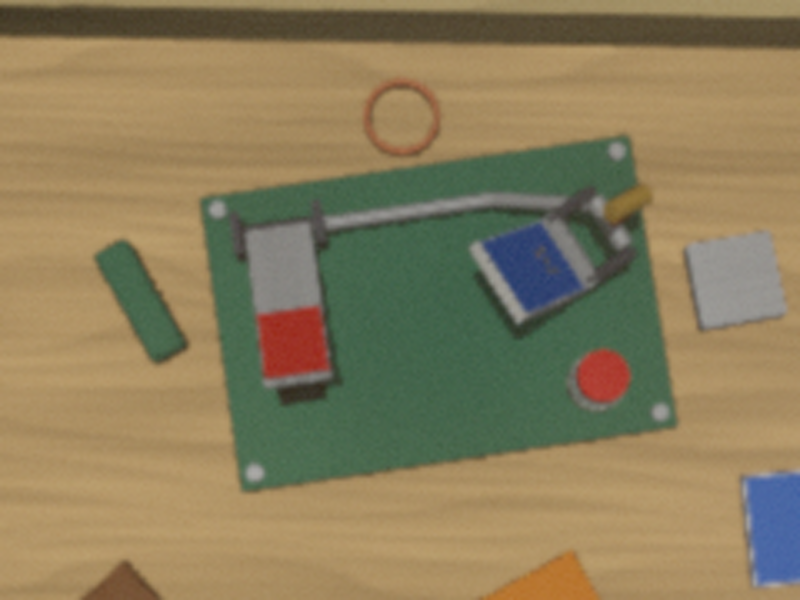

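The scene crop shows the press with the plate on the bed at about (240,245), its bare back towards this camera. The top crop shows its blue face at (535,270), which is full-image (360,191). There are four plate-like things:
- blue plate on the bed, top (360,191)
- larger blue plate on the bench, scene full-image (273,177)
- orange plate, scene (340,214)
- brown plate, scene (427,282)

The smaller blue one on the bed fits; this enlarged top crop confirms it. Next I'll measure.

```bash
cat > m.py <<'E'
from h import *
import pickle
p=pickle.load(open("top.pkl","rb"));P=pts(p);c=p["color"].astype(int);R,G,B=c[...,0],c[...,1],c[...,2]
# base
m=((G>R+15)&(G>B+5)&(P[...,2]<0.03)&(P[...,2]>0)).astype(np.uint8)
m[:,:255]=0
n,l,s,_=cv2.connectedComponentsWithStats(m);k=1+np.argmax(s[1:,4])
q=P[l==k];print("base z",np.median(q[:,2]))
rc=cv2.minAreaRect(q[:,:2].astype(np.float32));print("base rect",rc)
bx=cv2.boxPoints(rc);print(bx.round(4))
# plate
m=((B>R+40)&(B>G+20)).astype(np.uint8);m[:, :335]=0;m[:,400:]=0;m[:160]=0;m[215:]=0
m2=cv2.erode(m,np.ones((3,3)));q=P[m2>0];print(len(q))
ctr=np.median(q,0)
for i in range(5):
    d=q-q.mean(0);w=np.linalg.svd(d)[2][2];w*=np.sign(w[2]);e=d@w;q=q[abs(e)<max(.003,2*e.std())]
print("plate face n",w.round(3),"ctr",q.mean(0).round(4),"res",e.std(),"tilt",np.degrees(np.arccos(w[2])),"az",np.degrees(np.arctan2(w[1],w[0])))
az=np.arctan2(w[1],w[0])
dn=np.array([np.cos(az)*np.cos(np.radians(55)),np.sin(az)*np.cos(np.radians(55)),-np.sin(np.radians(55))])
q=P[m>0];print("z range",q[:,2].min(),q[:,2].max())
rc=cv2.minAreaRect(q[:,:2].astype(np.float32));print(rc)
ys=np.cross(w,dn);a=q@ys;b=q@dn;print("along y",np.percentile(a,[1,50,99]),"slope",np.percentile(b,[1,99]), "y axis",ys)
m=((R>G+80)&(R>B+80)).astype(np.uint8);n,l,s,ce=cv2.connectedComponentsWithStats(m)
for k in range(1,n):
    if s[k,4]>60:print("red",s[k],np.median(P[l==k],0).round(4), P[l==k].min(0).round(3),P[l==k].max(0).round(3))
for rr in((342,176,375,204),):pass
E
python3 m.py
```

```text
Traceback (most recent call last):
  File "m.py", line 3, in <module>
    p=pickle.load(open("top.pkl","rb"));P=pts(p);c=p["color"].astype(int);R,G,B=c[...,0],c[...,1],c[...,2]
                                          ~~~^^^
  File "h.py", line 6, in pts
    return c@np.array(p["rotation"]).T+np.array(p["position"])
           ~^~~~~~~~~~~~~~~~~~~~~~~~~~
ValueError: matmul: Input operand 1 has a mismatch in its core dimension 0, with gufunc signature (n?,k),(k,m?)->(n?,m?) (size 4 is different from 3)
```

Rotation is a quaternion.

```bash
sed -i 's/np.array(p\["rotation"\]).T/Rot.from_quat(p["rotation"],scalar_first=True).as_matrix().T/; 1a from scipy.spatial.transform import Rotation as Rot' h.py; python3 m.py; python3 -c "
from h import *
print(r.get_state())"
```

```text
base z 0.011506008597428785
base rect ((0.6047247648239136, -0.012220606207847595), (0.2531772255897522, 0.3748440444469452), 9.302980422973633)
[[ 0.4495  0.1523]
 [ 0.5101 -0.2176]
 [ 0.7599 -0.1767]
 [ 0.6994  0.1932]]
261
plate face n [ 0.443 -0.683  0.58 ] ctr [ 0.6246 -0.0815  0.1221] res 0.0011575220286393479 tilt 54.54604572790275 az -57.02189562833613
z range 0.06655506654177756 1.45929069628653
((0.5316327810287476, -0.019683077931404114), (0.07858166843652725, 0.3115992248058319), 55.61574935913086)
along y [0.44904694 0.47988103 0.51127077] slope [0.08815264 0.19774683] y axis [0.83885231 0.54430141 0.        ]
red [278 202  20  21 336] [0.567  0.1074 0.0898] [0.381 0.036 0.075] [0.597 0.135 1.459]
red [374 215  15  15 171] [ 0.545  -0.1457  0.0763] [ 0.381 -0.167  0.069] [0.565 0.036 1.459]
{'clock': 0.6, 'joints': array([-1.34537978e+00,  1.30399653e-01,  1.48819680e+00, -5.68857774e-08,
        1.52301238e+00, -8.54221886e-02]), 'joint_vel': array([ 6.76857526e-04, -1.49639280e-03, -2.84291936e-04,  1.90926287e-03,
       -3.03703138e-05,  1.71083666e-03]), 'effort': array([ 8.21202721e-04, -5.59407163e+01, -4.91799438e+01,  7.68323103e-02,
        2.31088983e-02, -2.09344205e-05]), 'position': array([ 0.18352317, -0.57124463,  0.20673719]), 'eef_rot': array([-8.06531001e-06,  9.87946702e-01,  1.54794426e-01, -5.93952931e-07]), 'wrist_force': array([ 0.57885345, -0.90023938, -0.14025437]), 'moment': array([-0.02308357, -0.05955649,  0.0100704 ]), 'finger_force': 0.0, 'grip_width': 1.0030121945094446}
```

```bash
cat >> h.py <<'E'
def bed_R(az):
    T=np.radians(55);a=np.radians(az)
    n=np.array([np.cos(a)*np.sin(T),np.sin(a)*np.sin(T),np.cos(T)])
    d=np.array([np.cos(a)*np.cos(T),np.sin(a)*np.cos(T),-np.sin(T)])
    return np.stack([d,np.cross(n,d),n],1)   # cols bed x,y,z
def tool_R(az,flip=0):  # tool z=bed x, tool y=+-bed z
    B=bed_R(az);s=-1 if flip else 1
    return np.stack([s*B[:,1],s*B[:,2],B[:,0]],1)
def cur():
    s=r.get_state();return np.array(s["position"]),Rot.from_quat(s["eef_rot"],scalar_first=True).as_matrix(),s
def sim(p,R,rows):
    for w in rows:
        p=p+R@(np.array(w[:3])*.05);R=R@Rot.from_rotvec(np.radians(8)*np.array(w[3:6])).as_matrix()
    return p,R
def need(p,R,pt,Rt):
    print("shift tool mm",(R.T@(pt-p)*1e3).round(1),"rotvec tool deg",np.degrees(Rot.from_matrix(R.T@Rt).as_rotvec()).round(2))
E
cat > m2.py <<'E'
from h import *
import pickle
from scipy.optimize import minimize_scalar
p=pickle.load(open("top.pkl","rb"));P=pts(p);c=p["color"].astype(int);R,G,B=c[...,0],c[...,1],c[...,2]
m=((B>R+40)&(B>G+20)).astype(np.uint8);m[:, :335]=0;m[:,400:]=0;m[:160]=0;m[215:]=0;m&=(p["z_map"]>0)
q=P[m>0];q=q[(q[:,2]<.2)]
def f(az):
    e=q@bed_R(az)[:,2];return np.median(abs(e-np.median(e)))
for az in range(-64,-49,2):print(az,round(f(az)*1e3,3),end="; ")
rc=cv2.minAreaRect((q@bed_R(-57)[:,:2]).astype(np.float32));print("\ninplane",rc)
for az in(-59,-57,-55):
    D=bed_R(az);a=q@D;print(az,"x",np.percentile(a[:,0],[0,2,98,100]).round(4),"y",np.percentile(a[:,1],[0,2,98,100]).round(4),"n",np.median(a[:,2]).round(4))
p=pickle.load(open("scene.pkl","rb"));P=pts(p);D=bed_R(-57);a=P@D
q=a[190:246,205:275].reshape(-1,3);z=P[190:246,205:275].reshape(-1,3)[:,2]
print("scene hist of n");s=(z>.09)&(z<.2);h,e=np.histogram(q[s,2],np.arange(.28,.46,.004));print(dict(zip(e.round(3),h)))
E
python3 m2.py
```

```text
-64 1.752; -62 1.32; -60 1.009; -58 0.899; -56 0.947; -54 1.132; -52 1.386; -50 1.715; 
inplane ((0.14253473281860352, 0.4802700877189636), (0.11738034337759018, 0.06325079500675201), 0.3529030382633209)
-59 x [0.0742 0.0809 0.1866 0.1908] y [0.4621 0.4637 0.5243 0.5268] n 0.3908
-57 x [0.0839 0.0907 0.1967 0.2011] y [0.4485 0.4497 0.5107 0.512 ] n 0.4047
-55 x [0.0933 0.0996 0.2057 0.211 ] y [0.4333 0.435  0.4959 0.4975] n 0.4182
scene hist of n
{np.float64(0.28): np.int64(0), np.float64(0.284): np.int64(0), np.float64(0.288): np.int64(0), np.float64(0.292): np.int64(0), np.float64(0.296): np.int64(0), np.float64(0.3): np.int64(0), np.float64(0.304): np.int64(0), np.float64(0.308): np.int64(0), np.float64(0.312): np.int64(0), np.float64(0.316): np.int64(0), np.float64(0.32): np.int64(0), np.float64(0.324): np.int64(0), np.float64(0.328): np.int64(0), np.float64(0.332): np.int64(0), np.float64(0.336): np.int64(0), np.float64(0.34): np.int64(0), np.float64(0.344): np.int64(0), np.float64(0.348): np.int64(0), np.float64(0.352): np.int64(0), np.float64(0.356): np.int64(0), np.float64(0.36): np.int64(0), np.float64(0.364): np.int64(0), np.float64(0.368): np.int64(0), np.float64(0.372): np.int64(0), np.float64(0.376): np.int64(9), np.float64(0.38): np.int64(44), np.float64(0.384): np.int64(57), np.float64(0.388): np.int64(64), np.float64(0.392): np.int64(74), np.float64(0.396): np.int64(82), np.float64(0.4): np.int64(35), np.float64(0.404): np.int64(0), np.float64(0.408): np.int64(0), np.float64(0.412): np.int64(0), np.float64(0.416): np.int64(0), np.float64(0.42): np.int64(0), np.float64(0.424): np.int64(0), np.float64(0.428): np.int64(0), np.float64(0.432): np.int64(0), np.float64(0.436): np.int64(0), np.float64(0.44): np.int64(0), np.float64(0.444): np.int64(0), np.float64(0.448): np.int64(4), np.float64(0.452): np.int64(4)}
```

```bash
python3 - <<'E'
from h import *
D=bed_R(-57);pt=D@[-.05,.4803,.3997];print(pt, D@[.1105,.4803,.3997])
p,R,s=cur();need(p,R,pt,tool_R(-57))
rows=[[.62,0,-.7,0,0,-.19,1]]*5+[[.62,0,-.6,0,0,-.19,1]]*5
rows2=[[.66,.3,0,-.4375,0,0,1]]*10
p,R=sim(p,R,rows);print(p);need(p,R,pt,tool_R(-57))
E
```

```text
[0.5655169  0.01104883 0.2702161 ] [ 0.61565583 -0.06615836  0.1387422 ]
shift tool mm [ 541.8 -437.6  -63.5] rotvec tool deg [-34.79   4.64 -14.71]
[ 0.46445814 -0.44233305  0.53173819]
shift tool mm [ 331.7 -325.1  261.5] rotvec tool deg [-3.5e+01 -0.0e+00  1.0e-02]
```

{"api": "servo_tool", "payload": {"commands": [[[0.6, -0.3, -0.5, 0, 0, -0.19, 1], [0.6, -0.3, -0.5, 0, 0, -0.19, 1], [0.6, -0.3, -0.5, 0, 0, -0.19, 1], [0.6, -0.4, 0, 0, 0, -0.19, 1], [0.6, -0.4, 0, 0, 0, -0.19, 1], [0.6, -0.4, 0, 0, 0, -0.19, 1], [0.6, -0.4, 0, 0, 0, -0.19, 1], [0.6, -0.4, 0, 0, 0, -0.19, 1], [0.5, -0.5, 0, 0, 0, -0.19, 1], [0.5, -0.5, 0, 0, 0, -0.19, 1]]]}}

```text
clock: 1.6
position: [0.3639, -0.2745, 0.2818]
eef_rot: [0.0, 0.959, 0.285, 0.0]
wrist_force: [0.6, -0.4, 0.4]
grip_width: 1.001
finger_force: 0.0
```

```bash
python3 - <<'E'
from h import *
D=bed_R(-57);pt=D@[-.05,.4803,.3997]
p,R,s=cur();print(p,s["joints"].round(3));need(p,R,pt,tool_R(-57))
print(R.T@(pt-p)/.05)
rows=[[0,0,0,-.5,0,0,1]]*8+[[0,0,0,-.375,0,0,1]]
p,R=sim(p,R,rows);need(p,R,pt,tool_R(-57))
E
```

```text
[ 0.36386574 -0.27452586  0.28179408] [-0.759 -0.286  1.748  0.     1.679  0.234]
shift tool mm [ 324.8 -129.2   11.6] rotvec tool deg [-3.499e+01 -3.000e-02  7.000e-02]
[ 6.49664266 -2.58453873  0.23205282]
shift tool mm [ 324.8 -112.5  -64.6] rotvec tool deg [ 0.01 -0.05  0.06]
```

{"api": "servo_tool", "payload": {"commands": [[[0.65, -0.24, -0.06, -0.4375, 0, 0, 1], [0.65, -0.24, -0.06, -0.4375, 0, 0, 1], [0.65, -0.24, -0.06, -0.4375, 0, 0, 1], [0.65, -0.24, -0.06, -0.4375, 0, 0, 1], [0.65, -0.24, -0.06, -0.4375, 0, 0, 1], [0.65, -0.24, -0.06, -0.4375, 0, 0, 1], [0.65, -0.24, -0.06, -0.4375, 0, 0, 1], [0.65, -0.24, -0.06, -0.4375, 0, 0, 1], [0.65, -0.24, -0.06, -0.4375, 0, 0, 1], [0.65, -0.24, -0.06, -0.4375, 0, 0, 1]]]}}

```text
clock: 2.6
position: [0.5706, 0.005, 0.2789]
eef_rot: [0.289, 0.914, 0.271, 0.087]
wrist_force: [1.5, -0.1, 0.7]
grip_width: 1.001
finger_force: 0.0
```

```bash
cat >> h.py <<'E'
def wpts(p,pos,R):
    K=np.array(p["intrinsics"]);z=p["z_map"];v,u=np.mgrid[0:480,0:640]
    c=np.stack([(u-K[0,2])/K[0,0]*z,-(v-K[1,2])/K[1,1]*z,-z],-1);T=np.array(p["T_tool_cam"])
    return (c@T[:3,:3].T+T[:3,3])@R.T+pos
E
python3 - <<'E'
from h import *
import pickle
D=bed_R(-57);pt=D@[-.05,.4803,.3997]
p,R,s=cur();print(p,s["joints"].round(3));need(p,R,pt,tool_R(-57))
w=r.read_camera("wrist");print(w.keys(),np.array(w["T_tool_cam"]).round(3));pickle.dump((w,p,R),open("w1.pkl","wb"))
cv2.imwrite("pics/w1.png",w["color"][...,::-1])
E
```

```text
[0.5706498  0.00499794 0.27891118] [ 0.301 -0.179  1.791 -0.6    1.377  1.368]
shift tool mm [ -1.  -11.4   2.6] rotvec tool deg [ 0.18 -0.15 -0.03]
dict_keys(['color', 'z_map', 'intrinsics', 'T_tool_cam', 'shot']) [[-0.     0.967  0.256  0.071]
 [ 1.     0.    -0.001 -0.001]
 [-0.001  0.256 -0.967 -0.177]
 [ 0.     0.     0.     1.   ]]
```

View pics/w1.png

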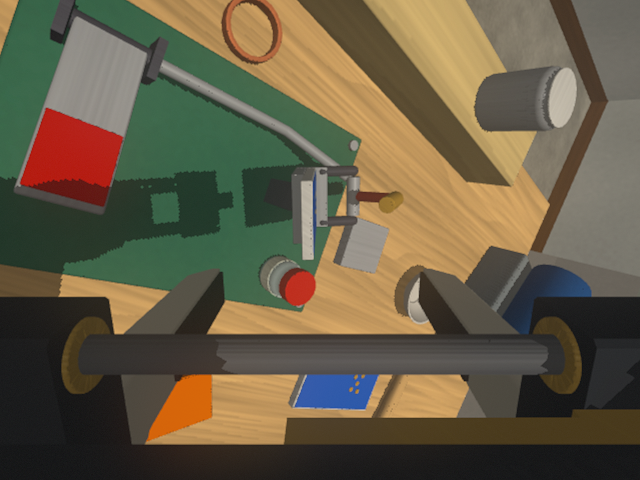

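The wrist view shows the plate's top edge at about (307,212), between the open fingers. The pedal's red pad is at (70,155), the jar at (290,280), and the striker at (370,195). Next I'll measure the top edge.

```bash
python3 - <<'E'
from h import *
import pickle
w,p,R=pickle.load(open("w1.pkl","rb"));P=wpts(w,p,R)
D=bed_R(-57);a=(P@D)[160:262,285:330].reshape(-1,3)
s=(a[:,0]>.075)&(a[:,0]<.095);q=a[s];print(len(q),np.percentile(q,[2,50,98],axis=0).round(4))
q=q[abs(q[:,0]-np.median(q[:,0]))<.004]
print(np.percentile(q,[1,50,99],axis=0).round(4));print(cv2.minAreaRect(q[:,1:].astype(np.float32)))
# pedal pad
c=w["color"].astype(int);m=(c[...,0]>c[...,1]+90)&(c[...,0]>c[...,2]+90);m[:,140:]=0
q=P[m];print("pad",np.percentile(q,[1,50,99],axis=0).round(4));print(cv2.minAreaRect(q[:,:2].astype(np.float32)))
D=bed_R(-57);need(p,R,D@[.01,.4803,.3997],tool_R(-57))
E
```

```text
988 [[0.082  0.4468 0.3941]
 [0.0836 0.4823 0.3992]
 [0.0885 0.5142 0.4041]]
[[0.0819 0.4458 0.394 ]
 [0.0836 0.4817 0.3991]
 [0.086  0.5142 0.4041]]
((0.4798479974269867, 0.39890798926353455), (0.06915777176618576, 0.01024579256772995), 0.3107718825340271)
pad [[0.5393 0.0841 0.0782]
 [0.5709 0.114  0.0878]
 [0.5961 0.1357 0.0993]]
((0.5676041841506958, 0.10858523100614548), (0.05588643252849579, 0.051331643015146255), 9.362142562866211)
shift tool mm [ -1.2 -11.6  62.6] rotvec tool deg [ 0.18 -0.15 -0.03]
```

{"api": "servo_tool", "payload": {"commands": [[[-0.03, -0.12, 0.2, 0.022, -0.019, 0, 1], [0, -0.125, 0.3, 0, 0, 0, 1], [0, 0, 0.4, 0, 0, 0, 1], [0, 0, 0.4, 0, 0, 0, 1], [0, 0, 0.4, 0, 0, 0, 1], [0, 0, 0.4, 0, 0, 0, 1], [0, 0, 0.4, 0, 0, 0, 1], [0, 0, 0.4, 0, 0, 0, 1], [0, 0, 0.27, 0, 0, 0, 1], [0, 0, 0.1, 0, 0, 0, 1]]]}}

```text
clock: 3.65
position: [0.6122, -0.07, 0.1351]
eef_rot: [0.287, 0.915, 0.27, 0.082]
wrist_force: [-0.5, -0.6, 0.5]
grip_width: 1.001
finger_force: 0.0
```

```bash
python3 - <<'E'
from h import *
import pickle
D=bed_R(-57)
p,R,s=cur();print((p@D).round(4),s["wrist_force"]);need(p,R,D@[.111,.480,.399],tool_R(-57))
w=r.read_camera("wrist");P=wpts(w,p,R);a=(P@D).reshape(-1,3)
s=(abs(a[:,0]-.0835)<.005)&(abs(a[:,1]-.48)<.045)&(abs(a[:,2]-.399)<.012);q=a[s]
if len(q)>50:
    print(len(q),np.percentile(q,[1,50,99],axis=0).round(4),cv2.minAreaRect(q[:,1:].astype(np.float32)))
E
```

```text
[0.1143 0.4753 0.3987] [-0.4865861  -0.62610332  0.49780978]
shift tool mm [ 4.6  0.3 -3.3] rotvec tool deg [-0.25  0.33 -0.08]
2877 [[0.0821 0.4631 0.3936]
 [0.0836 0.4908 0.3985]
 [0.0866 0.5146 0.4036]] ((0.488441526889801, 0.39855584502220154), (0.010008050128817558, 0.05290418863296509), 89.63325500488281)
```

{"api": "servo_tool", "payload": {"commands": [[[0.09, 0, -0.06, -0.03, 0.04, -0.01, 1], [0, 0, 0, 0, 0, 0, 1], [0, 0, 0, 0, 0, 0, -1], [0, 0, 0, 0, 0, 0, -1], [0, 0, 0, 0, 0, 0, -1], [0, 0, 0, 0, 0, 0, -1], [0, 0, 0, 0, 0, 0, -1], [0, 0, 0, 0, 0, 0, -1], [0, 0, 0, 0, 0, 0, -1], [0, 0, 0, 0, 0, 0, -1]]], "grip_force": 30}}

```text
clock: 4.7
position: [0.6163, -0.0639, 0.1393]
eef_rot: [0.288, 0.914, 0.272, 0.087]
wrist_force: [0.6, 0.7, 1.0]
grip_width: 0.36
finger_force: 0.0
```

```bash
python3 - <<'E'
from h import *
D=bed_R(-57)
p,R,s=cur();print((p@D).round(4),(s["wrist_force"]@D).round(1),s["grip_width"]*93);need(p,R,D@[.111,.480,.399],tool_R(-57))
E
```

```text
[0.1092 0.4821 0.3987] [-1.   0.9  0.4] 33.48338991415284
shift tool mm [-2.1  0.3  1.8] rotvec tool deg [ 0.06 -0.17  0.09]
```

{"api": "servo_tool", "payload": {"commands": [[[-0.04, 0, 0.03, 0, -0.02, 0, -1], [0, 0, 0, 0, 0, 0, -1], [0, 0, 0, 0, 0, 0, -1], [0, 0, 0, 0, 0, 0, -1], [0, 0, 0, 0, 0, 0, -1], [0, 0, 0, 0, 0, 0, -1], [0, 0, 0, 0, 0, 0, -1], [0, 0, 0, 0, 0, 0, -1], [0, 0, 0, 0, 0, 0, -1], [0, 0, 0, 0, 0, 0, -1]]]}}

```text
clock: 5.7
position: [0.6152, -0.0659, 0.1381]
eef_rot: [0.289, 0.914, 0.271, 0.085]
wrist_force: [1.8, -5.1, -1.8]
grip_width: 0.104
finger_force: 29.9
```

```bash
python3 - <<'E'
from h import *
D=bed_R(-57)
p,R,s=cur();print((p@D).round(4),(s["wrist_force"]@D).round(1),s["grip_width"]*93);need(p,R,D@[.111,.480,.399],tool_R(-57))
E
```

```text
[0.1107 0.48   0.399 ] [ 4.5 -1.3  3.3] 9.679708964806347
shift tool mm [-0.  -0.   0.3] rotvec tool deg [0.08 0.   0.09]
```

{"api": "servo_tool", "payload": {"commands": [[[0, 0.03, -0.1, 0, 0, 0, -1], [0, 0.05, -0.2, 0, 0, 0, -1], [0, 0, -0.3, 0, 0, 0, -1], [0, 0, -0.3, 0, 0, 0, -1], [0, 0, -0.3, 0, 0, 0, -1], [0, 0, -0.3, 0, 0, 0, -1], [0, 0, -0.3, 0, 0, 0, -1], [0, 0, -0.3, 0, 0, 0, -1], [0, 0, -0.2, 0, 0, 0, -1], [0, 0, -0.1, 0, 0, -0.2, -1]]]}}

```text
clock: 6.7
position: [0.5796, -0.0098, 0.2401]
eef_rot: [0.29, 0.91, 0.285, 0.082]
wrist_force: [0.2, 0.4, -2.8]
grip_width: 0.104
finger_force: 29.9
```

```bash
python3 - <<'E'
from h import *
D=bed_R(-57)
p,R,s=cur();print((p@D).round(4),(s["wrist_force"]@D).round(1),s["grip_width"]*93,s["joints"].round(2));need(p,R,D@[-.009,.480,.403],tool_R(-57))
E
```

```text
[-0.0109  0.4807  0.403 ] [ 2.2  0.4 -1.8] 9.68028010991088 [ 0.27 -0.15  1.84 -0.6   1.3   1.35]
shift tool mm [-0.7 -0.   1.9] rotvec tool deg [ 0.09 -0.1   1.72]
```

{"api": "servo_tool", "payload": {"commands": [[[0, 0, 0, 0, 0, -0.5, -1], [0, 0, 0, 0, 0, -0.8, -1], [0, 0, 0, 0, 0, -0.9, -1], [0, 0, 0, 0, 0, -0.9, -1], [0, 0, 0, 0, 0, -0.9, -1], [0, 0, 0, 0, 0, -0.9, -1], [0, 0, 0, 0, 0, -0.9, -1], [0, 0, 0, 0, 0, -0.9, -1], [0, 0, 0, 0, 0, -0.9, -1], [0, 0, 0, 0, 0, -0.9, -1]]]}}

```text
clock: 7.7
position: [0.5791, -0.0108, 0.238]
eef_rot: [0.285, 0.593, 0.747, -0.096]
wrist_force: [0.4, -0.4, -3.0]
grip_width: 0.102
finger_force: 29.9
```

{"api": "servo_tool", "payload": {"commands": [[[0, 0, 0, 0, 0, -0.9, -1], [0, 0, 0, 0, 0, -0.9, -1], [0, 0, 0, 0, 0, -0.9, -1], [0, 0, 0, 0, 0, -0.9, -1], [0, 0, 0, 0, 0, -0.9, -1], [0, 0, 0, 0, 0, -0.9, -1], [0, 0, 0, 0, 0, -0.9, -1], [0, 0, 0, 0, 0, -0.9, -1], [0, 0, 0, 0, 0, -0.9, -1], [0, 0, 0, 0, 0, -0.9, -1]]]}}

```text
clock: 8.7
position: [0.5791, -0.0108, 0.2381]
eef_rot: [0.174, 0.041, 0.953, -0.245]
wrist_force: [0.2, 0.4, -3.0]
grip_width: 0.105
finger_force: 29.9
```

{"api": "servo_tool", "payload": {"commands": [[[0, 0, 0, 0, 0, -0.9, -1], [0, 0, 0, 0, 0, -0.9, -1], [0, 0, 0, 0, 0, -0.9, -1], [0, 0, 0, 0, 0, -0.9, -1], [0, 0, 0, 0, 0, -0.8, -1], [0, 0, 0, 0, 0, -0.3, -1], [0, 0, 0, 0, 0, 0, -1], [0, 0, 0, 0, 0, 0, -1], [0, 0, 0, 0, 0, 0, -1], [0, 0, 0, 0, 0, 0, -1]]]}}

```text
clock: 9.7
position: [0.5793, -0.0106, 0.2385]
eef_rot: [0.087, -0.265, 0.916, -0.288]
wrist_force: [1.3, 1.6, -2.6]
grip_width: 0.106
finger_force: 29.9
```

```bash
python3 - <<'E'
from h import *
import pickle
D=bed_R(-57)
p,R,s=cur();print((p@D).round(4),(s["wrist_force"]@D).round(1),s["grip_width"]*93,s["joints"].round(2));need(p,R,D@[-.009,.480,.407],tool_R(-57,1))
T=r.read_camera("top");pickle.dump(T,open("top2.pkl","wb"));a=(pts(T)@D)
w=r.read_camera("wrist");pickle.dump((w,p,R),open("w2.pkl","wb"));b=wpts(w,p,R)@D
for n,a in(("top",a),("wrist",b)):
    a=a.reshape(-1,3);q=a[(abs(a[:,0]-.025)<.07)&(abs(a[:,1]-.48)<.045)&(abs(a[:,2]-.403)<.015)]
    if len(q)>20:
        print(n,len(q),np.percentile(q,[1,50,99],axis=0).round(4))
        f=q[(q[:,0]>.03)&(q[:,2]>.403)]
        if len(f)>10:
            A=np.c_[f[:,0]-.05,f[:,1]-.48,np.ones(len(f))];print("face slopes deg",np.degrees(np.linalg.lstsq(A,f[:,2],rcond=None)[0][:2]),np.median(f[:,2]))
            print(cv2.minAreaRect(f[:,:2].astype(np.float32)))
im=np.hstack([T["color"][130:250,300:440],w["color"][130:250,250:390]])[...,::-1];cv2.imwrite("pics/f2.png",cv2.resize(im,(800,343)))
E
```

```text
[-0.0093  0.4801  0.4026] [ 1.8  2.  -2. ] 9.886665242660676 [ 0.26 -0.15  1.84 -0.6   1.3  -1.75]
shift tool mm [ 0.  -4.4  0.3] rotvec tool deg [-0.06  0.   -0.74]
top 264 [[-0.0397  0.4457  0.3979]
 [ 0.044   0.4572  0.406 ]
 [ 0.0818  0.5133  0.4086]]
face slopes deg [-0.18463068  0.78482002] 0.40613932447181966
((0.05811777710914612, 0.4803646206855774), (0.0695585235953331, 0.053836237639188766), 87.84597778320312)
wrist 4250 [[-0.0441  0.4464  0.3891]
 [-0.0363  0.4713  0.4014]
 [ 0.0676  0.4956  0.4168]]
face slopes deg [-4.81947587e-03  1.09746661e+02] 0.4040591877783363
((0.05615808814764023, 0.4467633366584778), (0.04932419955730438, 0.0009754598722793162), 0.08709216862916946)
```

View pics/f2.png

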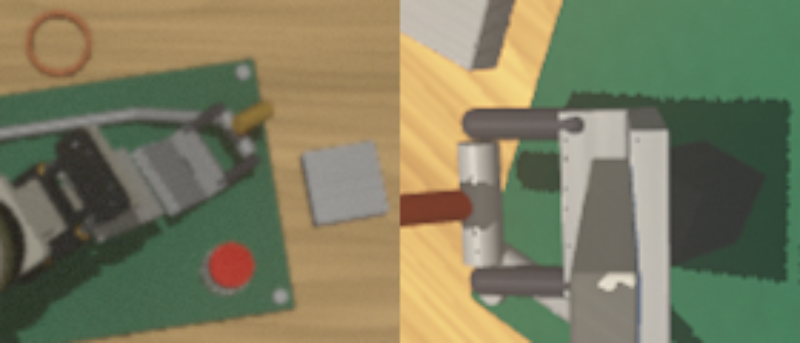

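Left (top view): the gripper holds the plate at about (180,170), bare face out. Right (wrist view): the same, with the bed and striker below. Next I'll measure the bare bed's sideways centre.

```bash
python3 - <<'E'
from h import *
import pickle
D=bed_R(-57)
w,p,R=pickle.load(open("w2.pkl","rb"));b=wpts(w,p,R)@D;t=pts(pickle.load(open("top2.pkl","rb")))@D
for n,a in(("t",t),("w",b)):
    a=a.reshape(-1,3)
    for lo,hi in((.125,.145),(.145,.165),(.165,.185),(.185,.201)):
        q=a[(a[:,0]>lo)&(a[:,0]<hi)&(abs(a[:,1]-.48)<.06)&(abs(a[:,2]-.394)<.006)]
        print(n,lo,len(q),np.percentile(q,[0,2,50,98,100],axis=0)[:,1:].round(4).T.tolist() if len(q) else"")
    q=a[(abs(a[:,0]-.2025)<.004)&(abs(a[:,1]-.48)<.06)&(a[:,2]>.398)&(a[:,2]<.422)]
    print("ledge",len(q),np.percentile(q,[0,2,50,98,100],axis=0).round(4).T.tolist() if len(q) else"")
    q=a[(abs(a[:,0]-.1325)<.003)&(abs(a[:,1]-.48)<.06)&(a[:,2]>.378)&(a[:,2]<.396)]
    print("bedtop",len(q),np.percentile(q,[0,2,50,98,100],axis=0).round(4).T.tolist() if len(q) else"")
E
```

```text
t 0.125 103 [[0.4445, 0.4456, 0.4795, 0.5121, 0.5133], [0.3881, 0.3884, 0.3931, 0.3969, 0.3973]]
t 0.145 78 [[0.4451, 0.4461, 0.4777, 0.5125, 0.5135], [0.3915, 0.3923, 0.3943, 0.397, 0.3971]]
t 0.165 81 [[0.4444, 0.4449, 0.477, 0.512, 0.5132], [0.3888, 0.3908, 0.3946, 0.3971, 0.3975]]
t 0.185 67 [[0.4447, 0.4459, 0.4816, 0.5115, 0.5134], [0.391, 0.3912, 0.3942, 0.3976, 0.3979]]
ledge 162 [[0.1987, 0.1991, 0.2032, 0.2063, 0.2065], [0.4446, 0.4453, 0.4775, 0.5132, 0.5149], [0.3986, 0.3992, 0.4096, 0.4201, 0.4218]]
bedtop 73 [[0.1297, 0.1299, 0.1333, 0.1352, 0.1354], [0.4456, 0.4466, 0.4759, 0.5104, 0.5133], [0.3833, 0.3835, 0.3894, 0.3957, 0.3959]]
w 0.125 404 [[0.4454, 0.4458, 0.4708, 0.5126, 0.5148], [0.3881, 0.3881, 0.3899, 0.3933, 0.3939]]
w 0.145 19 [[0.4453, 0.4453, 0.4455, 0.4549, 0.4552], [0.3882, 0.3883, 0.3918, 0.3938, 0.3938]]
w 0.165 11 [[0.4456, 0.4456, 0.4456, 0.4458, 0.4458], [0.3884, 0.3885, 0.3913, 0.3933, 0.3933]]
w 0.185 27 [[0.4456, 0.4456, 0.448, 0.4618, 0.4624], [0.3881, 0.3884, 0.3938, 0.3939, 0.3939]]
ledge 669 [[0.2013, 0.2021, 0.204, 0.2058, 0.2065], [0.4453, 0.4462, 0.4617, 0.5126, 0.5162], [0.3988, 0.3989, 0.4129, 0.4209, 0.4217]]
bedtop 928 [[0.1316, 0.1325, 0.1338, 0.1351, 0.1355], [0.4457, 0.4466, 0.4762, 0.5133, 0.5149], [0.3819, 0.382, 0.3872, 0.3924, 0.3933]]
```

{"api": "servo_tool", "payload": {"commands": [[[0, -0.05, 0.1, 0, 0, -0.092, -1], [0, 0, 0.3, 0, 0, 0, -1], [0, 0, 0.3, 0, 0, 0, -1], [0, 0, 0.3, 0, 0, 0, -1], [0, 0, 0.3, 0, 0, 0, -1], [0, 0, 0.3, 0, 0, 0, -1], [0, 0, 0.3, 0, 0, 0, -1], [0, 0, 0.2, 0, 0, 0, -1], [0, 0, 0.1, 0, 0, 0, -1], [0, 0, 0, 0, 0, 0, -1]]]}}

```text
clock: 10.8
position: [0.6146, -0.0658, 0.1492]
eef_rot: [0.085, -0.271, 0.914, -0.289]
wrist_force: [0.3, 0.1, -3.7]
grip_width: 0.103
finger_force: 29.9
```

```bash
cat > st.py <<'E'
from h import *
D=bed_R(-57)
p,R,s=cur();print((p@D).round(4),(s["wrist_force"]@D).round(1),s["grip_width"]*93,s["joints"].round(2));need(p,R,D@[.111,.480,.399],tool_R(-57,1))
E
python3 st.py
```

```text
[0.1014 0.4797 0.405 ] [ 3.   0.3 -2.1] 9.561100247409433 [ 0.14 -0.02  1.88 -0.63  1.08 -1.76]
shift tool mm [-0.3  6.   9.6] rotvec tool deg [-0.04 -0.05  0.03]
```

{"api": "servo_tool", "payload": {"commands": [[[0, 0.04, 0.05, 0, 0, 0, -1], [0, 0.04, 0.05, 0, 0, 0, -1], [0, 0.02, 0.04, 0, 0, 0, -1], [0, 0, 0.02, 0, 0, 0, -1], [0, 0, 0.01, 0, 0, 0, -1], [0, 0, 0.01, 0, 0, 0, -1], [0, 0, 0, 0, 0, 0, -1], [0, 0, 0, 0, 0, 0, -1], [0, 0, 0, 0, 0, 0, -1], [0, 0, 0, 0, 0, 0, -1]]]}}

```text
clock: 11.8
position: [0.6156, -0.0662, 0.14]
eef_rot: [0.086, -0.271, 0.914, -0.289]
wrist_force: [1.6, -0.4, -1.0]
grip_width: 0.107
finger_force: 29.9
```

```bash
python3 st.py
```

```text
[0.1095 0.4803 0.4004] [1.5 1.1 0.4] 9.970787334601324 [ 0.14 -0.01  1.89 -0.64  1.07 -1.75]
shift tool mm [0.3 1.4 1.5] rotvec tool deg [-0.07  0.03  0.01]
```

{"api": "servo_tool", "payload": {"commands": [[[0, 0, 0.01, 0, 0, 0, -1], [0, 0, 0.01, 0, 0, 0, -1], [0, 0.01, 0, 0, 0, 0, -1], [0, 0.01, 0, 0, 0, 0, -1], [0, 0.01, 0, 0, 0, 0, -1], [0, 0, 0, 0, 0, 0, -1], [0, 0, 0, 0, 0, 0, -1], [0, 0, 0, 0, 0, 0, -1], [0, 0, 0, 0, 0, 0, -1], [0, 0, 0, 0, 0, 0, -1]]]}}

```text
clock: 12.8
position: [0.6156, -0.0659, 0.1389]
eef_rot: [0.086, -0.271, 0.914, -0.289]
wrist_force: [1.9, -3.9, 4.4]
grip_width: 0.103
finger_force: 30.0
```

```bash
python3 st.py
```

```text
[0.1103 0.4804 0.3996] [-1.2 -0.5  6. ] 9.547796953327238 [ 0.14 -0.    1.89 -0.64  1.07 -1.74]
shift tool mm [0.4 0.6 0.7] rotvec tool deg [-0.12  0.04 -0.  ]
```

{"api": "servo_tool", "payload": {"commands": [[[0, 0, 0.01, 0, 0, 0, -1], [0, 0, 0, 0, 0, 0, -1], [0, 0, 0, 0, 0, 0, -0.7], [0, 0, 0, 0, 0, 0, -0.6], [0, 0, 0, 0, 0, 0, -0.4], [0, 0, 0, 0, 0, 0, -0.2], [0, 0, 0, 0, 0, 0, 0], [0, 0, 0, 0, 0, 0, 0.2], [0, 0, 0, 0, 0, 0, 0.2], [0, 0, 0, 0, 0, 0, 0.2]]]}}

```text
clock: 13.8
position: [0.6153, -0.0659, 0.1377]
eef_rot: [0.086, -0.271, 0.914, -0.289]
wrist_force: [0.1, 0.2, -0.1]
grip_width: 0.595
finger_force: 0.0
```

```bash
python3 st.py; python3 - <<'E'
from h import *
D=bed_R(-57);p,R,s=cur()
w=r.read_camera("wrist");P=wpts(w,p,R);a=(P@D).reshape(-1,3)
s=(abs(a[:,0]-.0835)<.006)&(abs(a[:,1]-.48)<.045)&(abs(a[:,2]-.399)<.012);q=a[s]
print(len(q),np.percentile(q,[1,50,99],axis=0).round(4),cv2.minAreaRect(q[:,1:].astype(np.float32)))
E
```

```text
[0.1111 0.4801 0.3987] [-0.   0.2 -0.2] 55.33037221224714 [ 0.14 -0.    1.89 -0.64  1.06 -1.74]
shift tool mm [ 0.1 -0.3 -0.1] rotvec tool deg [-0.06  0.01  0.02]
2636 [[0.0819 0.4471 0.3932]
 [0.0833 0.4694 0.398 ]
 [0.0875 0.4957 0.4032]] ((0.4722152650356293, 0.39828553795814514), (0.010190710425376892, 0.050733257085084915), 89.5926284790039)
```

{"api": "servo_tool", "payload": {"commands": [[[0, 0, -0.1, 0, 0, 0, 0.2], [0, 0, -0.3, 0, 0, 0, 0.2], [0, 0, -0.4, 0, 0, 0, 0.2], [0, 0, -0.4, 0, 0, 0, 0.2], [0, 0, -0.4, 0, 0, 0, 0.2], [0, 0, -0.4, 0, 0, 0, 0.2], [0, 0, -0.4, 0, 0, 0, 0.2], [0, 0, -0.4, 0, 0, 0, 0.2], [0, 0, -0.2, 0, 0, 0, 0.2], [0, 0, 0, 0, 0, 0, 0.2]]]}}

```text
clock: 14.85
position: [0.5689, 0.0075, 0.2628]
eef_rot: [0.087, -0.271, 0.914, -0.289]
wrist_force: [0.7, 0.6, -0.2]
grip_width: 0.598
finger_force: 0.0
```

```bash
cat > chk.py <<'E'
from h import *
import sys
D=bed_R(-57);p,R,s=cur();print(p.round(4),s["joints"].round(2))
T=r.read_camera("top");S=r.read_camera("scene");w=r.read_camera("wrist")
for n,a in(("top",pts(T)@D),("wrist",wpts(w,p,R)@D)):
    a=a.reshape(-1,3);b=a[(a[:,0]>.076)&(a[:,0]<.21)&(abs(a[:,1]-.48)<.05)&(a[:,2]>.385)&(a[:,2]<.415)]
    f=b[(b[:,2]>.4005)&(b[:,2]<.408)&(b[:,0]<.198)&(b[:,0]>.09)]
    if len(f)>20:
        A=np.c_[f[:,0]-.14,f[:,1]-.48,np.ones(len(f))];print(n,len(f),"face slopes",np.degrees(np.linalg.lstsq(A,f[:,2],rcond=None)[0][:2]).round(2),np.median(f[:,2]),cv2.minAreaRect(f[:,:2].astype(np.float32)))
    q=b[abs(b[:,0]-.0835)<.005]
    if len(q)>30:print("  edge",len(q),np.percentile(q,[1,50,99],axis=0).round(4).tolist(),cv2.minAreaRect(q[:,1:].astype(np.float32)))
im=np.hstack([cv2.resize(T["color"][140:260,300:420],(400,400)),cv2.resize(S["color"][170:290,195:315],(400,400))])[...,::-1];cv2.imwrite("pics/%s.png"%sys.argv[1],im)
cv2.imwrite("pics/%sw.png"%sys.argv[1],w["color"][...,::-1])
E
python3 chk.py c1
```

```text
[0.5689 0.0075 0.2628] [ 0.31 -0.17  1.82 -0.6   1.36 -1.75]
top 449 face slopes [ 0.34 -0.12] 0.4044900818888979 ((0.14397163689136505, 0.48068615794181824), (0.06941636651754379, 0.10721742361783981), 89.67560577392578)
  edge 113 [[0.0798, 0.4475, 0.3936], [0.0837, 0.4833, 0.4006], [0.0884, 0.5148, 0.4071]] ((0.48109671473503113, 0.4006907641887665), (0.01362371351569891, 0.06885051727294922), 88.01142883300781)
wrist 56 face slopes [  0.81 202.06] 0.40280507872981686 ((0.14264290034770966, 0.44924795627593994), (0.0011356655741110444, 0.0953134223818779), 89.87902069091797)
  edge 1060 [[0.0793, 0.449, 0.3941], [0.0809, 0.4826, 0.3991], [0.0838, 0.5175, 0.4042]] ((0.48347705602645874, 0.39900079369544983), (0.06941404938697815, 0.010174260474741459), 0.22067894041538239)
```

View pics/c1.png

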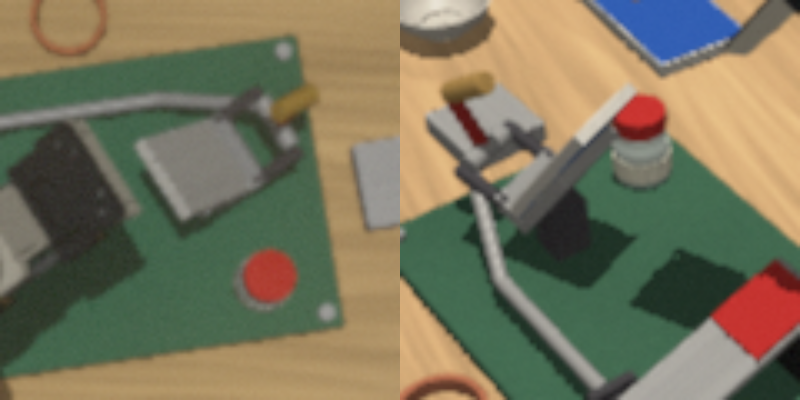

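The top view shows the bare face seated on the bed at (200,165). The scene view shows the blue face against the bed. I'll check plate against bed in one still wrist image, along with the pedal.

```bash
python3 - <<'E'
from h import *
D=bed_R(-57);p,R,s=cur();w=r.read_camera("wrist");P=wpts(w,p,R);T=r.read_camera("top");t=pts(T)
for n,A in(("w",P),("t",t)):
    a=(A@D).reshape(-1,3);a=a[(abs(a[:,1]-.48)<.05)]
    q=a[(abs(a[:,0]-.083)<.005)&(abs(a[:,2]-.399)<.012)];print(n,"plate",len(q),np.percentile(q,[0,1,50,99,100],axis=0)[:,:2].round(4).T.tolist())
    q=a[(abs(a[:,0]-.133)<.005)&(abs(a[:,2]-.387)<.006)];print("bedtop",len(q),np.percentile(q,[0,1,99,100],axis=0)[:,1].round(4) if len(q) else"")
    q=a[(abs(a[:,0]-.204)<.005)&(abs(a[:,2]-.414)<.004)];print("ledge",len(q),np.percentile(q,[0,1,50,99,100],axis=0)[:,:2].round(4).T.tolist() if len(q) else"")
for n,c,P in(("w",w["color"].astype(int),P),("t",T["color"].astype(int),t)):
    m=((c[...,0]>c[...,1]+80)&(c[...,0]>c[...,2]+80)&(P[...,1]>.04)&(P[...,2]<.12)&(P[...,2]>.06))
    q=P[m];print(n,"pad",len(q),np.percentile(q,[1,50,99],axis=0).round(4).tolist(),cv2.minAreaRect(q[:,:2].astype(np.float32)))
print(s["position"])
E
```

```text
w plate 1018 [[0.0809, 0.0816, 0.0832, 0.0849, 0.0866], [0.4475, 0.4477, 0.4802, 0.5163, 0.5173]]
bedtop 809 [0.4456 0.4457 0.5147 0.5153]
ledge 447 [[0.2013, 0.2019, 0.2037, 0.2067, 0.2082], [0.4454, 0.4455, 0.4789, 0.516, 0.5161]]
t plate 110 [[0.0788, 0.0794, 0.0839, 0.0877, 0.088], [0.4465, 0.4471, 0.4796, 0.5146, 0.5158]]
bedtop 4 [0.4449 0.4449 0.4477 0.4477]
ledge 72 [[0.1992, 0.1994, 0.204, 0.2088, 0.2088], [0.4443, 0.445, 0.4779, 0.5235, 0.5243]]
w pad 1447 [[0.5365, 0.0821, 0.083], [0.5584, 0.0985, 0.0929], [0.5862, 0.129, 0.0998]] ((0.5624743700027466, 0.1077914834022522), (0.04706196486949921, 0.05175991356372833), 9.851590156555176)Traceback (most recent call last):
  File "<stdin>", line 10, in <module>
    return _quantile_unchecked(
        a, q, axis, out, overwrite_input, method, keepdims, weights)
    return _ureduce(a,
                    func=_quantile_ureduce_func,
    ...<5 lines>...
                    overwrite_input=overwrite_input,
                    method=method)
    r = func(a, **kwargs)
    result = _quantile(arr,
                       quantiles=q,
    ...<2 lines>...
                       out=out,
                       weights=wgt)
    slices_having_nans = np.isnan(arr[-1, ...])
                                  ~~~^^^^^^^^^
IndexError: index -1 is out of bounds for axis 0 with size 0
```

```bash
cat > pd.py <<'E'
from h import *
B=bed_R(-57);x=-B[:,1];y=np.cross([0,0,-1.],x);Rt=np.stack([x,y,[0,0,-1.]],1)
u=np.array([np.cos(np.radians(9.3)),np.sin(np.radians(9.3)),0])
p,R,s=cur();print(p.round(4),"tip z",(p+R[:,2]*.011)[2].round(4),"F",s["wrist_force"].round(1),s["joints"].round(2),s["grip_width"])
need(p,R,np.array([.5646,.108,.131]),Rt)
print("-u in tool",(-R.T@u).round(3))
E
python3 pd.py
```

```text
[0.5679 0.0058 0.2593] tip z 0.2503 F [ 0.5 -0.2  0.3] [ 0.3  -0.17  1.82 -0.6   1.35 -1.75] 0.6009172417114882
shift tool mm [-53.1 145.2  54.7] rotvec tool deg [-3.503e+01 -1.000e-01  3.000e-02]
-u in tool [ 0.916  0.33  -0.229]
```

{"api": "servo_tool", "payload": {"commands": [[[-0.11, 0.24, 0.1, -0.4375, 0, 0, 0], [-0.11, 0.24, 0.1, -0.4375, 0, 0, -0.2], [-0.11, 0.24, 0.1, -0.4375, 0, 0, -0.4], [-0.11, 0.24, 0.1, -0.4375, 0, 0, -0.6], [-0.11, 0.24, 0.1, -0.4375, 0, 0, -0.8], [-0.11, 0.24, 0.1, -0.4375, 0, 0, -1], [-0.11, 0.24, 0.1, -0.4375, 0, 0, -1], [-0.11, 0.24, 0.1, -0.4375, 0, 0, -1], [-0.11, 0.24, 0.1, -0.4375, 0, 0, -1], [-0.11, 0.24, 0.1, -0.4375, 0, 0, -1]]], "grip_force": 10}}

```text
clock: 16.1
position: [0.5622, 0.116, 0.1737]
eef_rot: [-0.001, -0.284, 0.959, 0.001]
wrist_force: [-0.6, 0.6, 0.2]
grip_width: 0.005
finger_force: 0.0
```

```bash
python3 pd.py
```

```text
[0.5622 0.116  0.1737] tip z 0.1627 F [-0.6  0.6  0.2] [ 0.11  0.08  1.6   0.    1.46 -2.03] 0.004691566922117399
shift tool mm [ 2.3 -8.1 42.7] rotvec tool deg [ 0.11 -0.08 -0.02]
-u in tool [0.916 0.402 0.002]
```

{"api": "servo_tool", "payload": {"commands": [[[0.05, -0.08, 0.2, 0, 0, 0, -1], [0, -0.08, 0.2, 0, 0, 0, -1], [0, 0, 0.2, 0, 0, 0, -1], [0, 0, 0.15, 0, 0, 0, -1], [0, 0, 0.1, 0, 0, 0, -1], [0, 0, 0.06, 0, 0, 0, -1], [0, 0, 0.06, 0, 0, 0, -1], [0, 0, 0.06, 0, 0, 0, -1], [0, 0, 0.06, 0, 0, 0, -1], [0, 0, 0.06, 0, 0, 0, -1]]]}}

```text
clock: 17.1
position: [0.565, 0.1081, 0.1174]
eef_rot: [0.0, -0.284, 0.959, -0.001]
wrist_force: [-0.6, 0.4, 0.3]
grip_width: 0.004
finger_force: 0.0
```

```bash
python3 pd.py
```

```text
[0.565  0.1081 0.1174] tip z 0.1064 F [-0.6  0.4  0.3] [ 0.1   0.12  1.66 -0.    1.36 -2.05] 0.0036659203287227847
shift tool mm [  0.4   0.1 -13.6] rotvec tool deg [-0.08  0.02  0.03]
-u in tool [ 0.915  0.402 -0.001]
```

{"api": "servo_tool", "payload": {"commands": [[[0, 0, 0.04, 0, 0, 0, -1], [0, 0, 0.04, 0, 0, 0, -1], [0, 0, 0.04, 0, 0, 0, -1], [0, 0, 0.04, 0, 0, 0, -1], [0, 0, 0.04, 0, 0, 0, -1], [0.01, 0.005, 0.04, 0, 0, 0, -1], [0.01, 0.005, 0.04, 0, 0, 0, -1], [0.01, 0.005, 0.04, 0, 0, 0, -1], [0.01, 0.005, 0.04, 0, 0, 0, -1], [0.01, 0.005, 0.04, 0, 0, 0, -1]]]}}

```text
clock: 18.1
position: [0.562, 0.1077, 0.0973]
eef_rot: [0.0, -0.284, 0.959, -0.001]
wrist_force: [1.2, 0.2, 0.2]
grip_width: 0.004
finger_force: 0.0
```

```bash
python3 pd.py
```

```text
[0.562  0.1077 0.0973] tip z 0.0863 F [1.2 0.2 0.2] [ 0.1   0.13  1.69 -0.    1.32 -2.05] 0.0038768402701292877
shift tool mm [ -2.3  -1.2 -33.7] rotvec tool deg [-0.06  0.    0.03]
-u in tool [ 0.915  0.402 -0.   ]
```

```bash
python3 - <<'E'
from h import *
S=r.read_camera("scene");P=pts(S);c=S["color"].astype(int)
m=(c[...,0]>c[...,1]+80)&(c[...,0]>c[...,2]+80)&(P[...,1]>.04)&(P[...,2]<.12)&(P[...,2]>.03)
q=P[m];print(len(q),np.percentile(q,[1,50,99],axis=0).round(4).tolist())
A=np.c_[q[:,:2]-[.5646,.108],np.ones(len(q))];print(np.linalg.lstsq(A,q[:,2],rcond=None)[0])
cv2.imwrite("pics/p1.png",cv2.resize(S["color"][180:330,200:400],(800,600))[...,::-1])
E
python3 pd.py
```

```text
[0.5617 0.1077 0.0969] tip z 0.0859 F [ 0.2 -0.4 -1. ] [ 0.1   0.13  1.69 -0.    1.32 -2.05] 0.006565580671674434
shift tool mm [ -2.6  -1.3 -34.1] rotvec tool deg [-0.05 -0.03  0.03]
-u in tool [0.915 0.402 0.   ]Traceback (most recent call last):
  File "<stdin>", line 4, in <module>
    return _quantile_unchecked(
        a, q, axis, out, overwrite_input, method, keepdims, weights)
    return _ureduce(a,
                    func=_quantile_ureduce_func,
    ...<5 lines>...
                    overwrite_input=overwrite_input,
                    method=method)
    r = func(a, **kwargs)
    result = _quantile(arr,
                       quantiles=q,
    ...<2 lines>...
                       out=out,
                       weights=wgt)
    slices_having_nans = np.isnan(arr[-1, ...])
                                  ~~~^^^^^^^^^
IndexError: index -1 is out of bounds for axis 0 with size 0
```

```bash
python3 - <<'E'
from h import *
S=r.read_camera("scene")
cv2.imwrite("pics/p1.png",cv2.resize(S["color"][150:330,170:410],(800,600))[...,::-1])
E
```

```text
(no output)
```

View pics/p1.png

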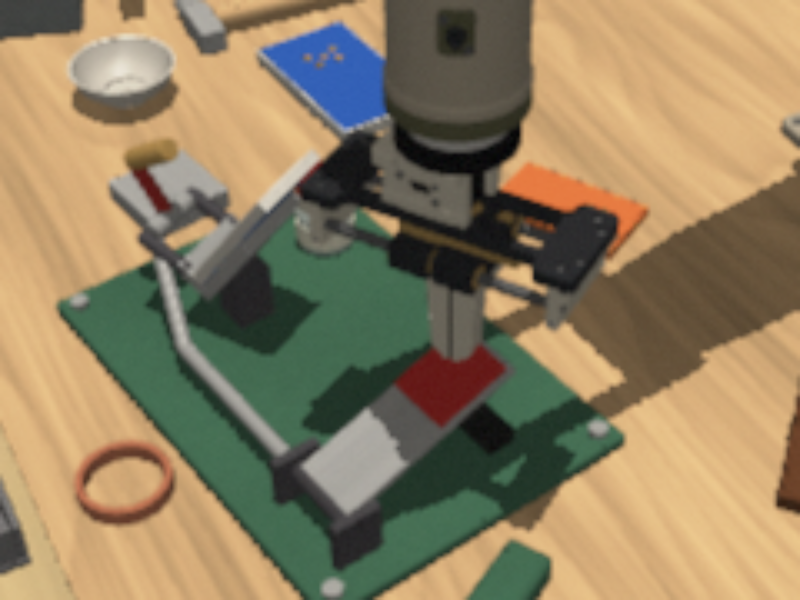

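```bash
python3 - <<'E'
from h import *
S=r.read_camera("scene");P=pts(S);c=S["color"].astype(int)
for v in range(248,272,2):print(v,[(P[v,u].round(3)*1000).astype(int).tolist() for u in(301,305,309,313)],c[v,305])
m=(c[...,0]>c[...,1]+50)&(c[...,0]>c[...,2]+50)&(P[...,1]>.06)&(P[...,0]>.5)&(P[...,2]<.12)&(P[...,2]>.03)
q=P[m];print(len(q),np.percentile(q,[1,50,99],axis=0).round(4).tolist())
E
```

```text
248 [[575, 109, 135], [567, 113, 135], [564, 125, 143], [555, 126, 140]] [72 68 61]
250 [[574, 107, 127], [568, 115, 131], [564, 125, 138], [553, 122, 130]] [70 68 60]
252 [[574, 107, 121], [568, 114, 124], [563, 124, 131], [553, 124, 126]] [71 68 60]
254 [[575, 108, 116], [569, 117, 121], [563, 124, 124], [551, 121, 116]] [71 67 61]
256 [[564, 88, 88], [567, 112, 110], [563, 123, 117], [545, 111, 99]] [72 67 60]
258 [[568, 96, 91], [906, 733, 796], [555, 110, 96], [547, 113, 95]] [102  45  40]
260 [[571, 101, 90], [563, 105, 90], [557, 113, 94], [549, 117, 93]] [101  24  22]
262 [[573, 105, 88], [567, 113, 92], [559, 118, 93], [552, 122, 93]] [102  28  25]
264 [[575, 109, 86], [568, 115, 88], [561, 121, 90], [555, 128, 93]] [101  26  23]
266 [[577, 113, 85], [571, 121, 88], [564, 125, 89], [557, 132, 91]] [103  26  25]
268 [[582, 121, 87], [573, 123, 85], [566, 130, 88], [560, 137, 91]] [101  26  24]
270 [[582, 122, 82], [576, 129, 85], [567, 132, 84], [560, 137, 85]] [100  22  20]
403 [[0.539, 0.0865, 0.0772], [0.5714, 0.1162, 0.0871], [0.5961, 0.1383, 0.1006]]
```

The picture shows the closed fingers still about 15 mm above the red pad at (455,358), and depth agrees with that. I'll carry on down gently.

{"api": "servo_tool", "payload": {"commands": [[[0, 0, 0.04, 0, 0, 0, -1], [0, 0, 0.04, 0, 0, 0, -1], [0, 0, 0.04, 0, 0, 0, -1], [0, 0, 0.04, 0, 0, 0, -1], [0, 0, 0.04, 0, 0, 0, -1], [0, 0, 0.03, 0, 0, 0, -1], [0, 0, 0.03, 0, 0, 0, -1], [0, 0, 0.03, 0, 0, 0, -1], [0, 0, 0.03, 0, 0, 0, -1], [0, 0, 0.03, 0, 0, 0, -1]]]}}

```text
clock: 19.25
position: [0.5627, 0.1077, 0.081]
eef_rot: [0.001, -0.284, 0.959, -0.001]
wrist_force: [-3.3, -0.4, 7.8]
grip_width: 0.005
finger_force: 3.1
```

```bash
python3 pd.py
```

```text
[0.5627 0.1077 0.081 ] tip z 0.07 F [-3.3 -0.4  7.8] [ 0.1   0.15  1.7  -0.    1.29 -2.05] 0.004859436765406796
shift tool mm [ -1.8  -0.9 -50. ] rotvec tool deg [-0.1   0.07  0.03]
-u in tool [ 0.915  0.402 -0.002]
```

{"api": "servo_tool", "payload": {"commands": [[[0.008, 0.004, 0.03, 0, 0, 0, -1], [0.008, 0.004, 0.03, 0, 0, 0, -1], [0.008, 0.004, 0.03, 0, 0, 0, -1], [0.008, 0.004, 0.03, 0, 0, 0, -1], [0.008, 0.004, 0.03, 0, 0, 0, -1], [0.008, 0.004, 0.03, 0, 0, 0, -1], [0.008, 0.004, 0.03, 0, 0, 0, -1], [0.008, 0.004, 0.03, 0, 0, 0, -1], [0.008, 0.004, 0.03, 0, 0, 0, -1], [0.008, 0.004, 0.03, 0, 0, 0, -1]]]}}

```text
clock: 20.25
position: [0.5581, 0.107, 0.0661]
eef_rot: [0.001, -0.284, 0.959, -0.001]
wrist_force: [-3.1, -0.6, 9.2]
grip_width: 0.005
finger_force: 3.9
```

```bash
cat >> pd.py <<'E'
S=r.read_camera("scene");P=pts(S);c=S["color"].astype(int)
m=(c[...,0]>c[...,1]+50)&(c[...,0]>c[...,2]+50)&(P[...,1]>.06)&(P[...,0]>.5)&(P[...,2]<.12)&(P[...,2]>.03)
q=P[m];A=np.c_[(q-[.565,.108,0])@u,np.ones(len(q))];k=np.linalg.lstsq(A,q[:,2],rcond=None)[0];print("pad angle",-np.arctan(k[0]).round(3),"mid z",k[1].round(4),len(q),np.median(q,0).round(4))
E
python3 pd.py
```

```text
[0.5581 0.107  0.0661] tip z 0.0551 F [-3.1 -0.6  9.2] [ 0.1   0.16  1.72 -0.    1.26 -2.05] 0.005476207647438147
shift tool mm [ -6.1  -2.9 -64.9] rotvec tool deg [-0.1   0.03  0.03]
-u in tool [ 0.915  0.402 -0.001]
pad angle 0.226 mid z 0.0737 302 [0.5715 0.1191 0.0722]
```

{"api": "servo_tool", "payload": {"commands": [[[0.006, 0.003, 0.03, 0, 0, 0, -1], [0.006, 0.003, 0.03, 0, 0, 0, -1], [0.006, 0.003, 0.03, 0, 0, 0, -1], [0.006, 0.003, 0.03, 0, 0, 0, -1], [0.006, 0.003, 0.03, 0, 0, 0, -1], [0.006, 0.003, 0.03, 0, 0, 0, -1], [0.006, 0.003, 0.03, 0, 0, 0, -1], [0.006, 0.003, 0.03, 0, 0, 0, -1], [0.004, 0.002, 0.03, 0, 0, 0, -1], [0.004, 0.002, 0.03, 0, 0, 0, -1]]]}}

```text
clock: 21.3
position: [0.5545, 0.1065, 0.051]
eef_rot: [-0.0, -0.284, 0.959, -0.001]
wrist_force: [-5.7, -2.0, 10.6]
grip_width: 0.004
finger_force: 4.9
```

```bash
python3 pd.py
```

```text
[0.5545 0.1065 0.051 ] tip z 0.04 F [-5.7 -2.  10.6] [ 0.1   0.17  1.74 -0.    1.23 -2.05] 0.004008647059810092
shift tool mm [ -9.2  -4.4 -80. ] rotvec tool deg [-0.09 -0.03  0.03]
-u in tool [ 0.915  0.402 -0.   ]
pad angle 0.103 mid z 0.0602 288 [0.5683 0.119  0.0597]
```

{"api": "servo_tool", "payload": {"commands": [[[0.002, 0, 0.018, 0, 0, 0, -1], [0.002, 0, 0.018, 0, 0, 0, -1], [0.002, 0, 0.018, 0, 0, 0, -1], [0.002, 0, 0.018, 0, 0, 0, -1], [0.002, 0, 0.018, 0, 0, 0, -1], [0.002, 0, 0.018, 0, 0, 0, -1], [0.002, 0, 0.018, 0, 0, 0, -1], [0.002, 0, 0.018, 0, 0, 0, -1], [0.002, 0, 0.018, 0, 0, 0, -1], [0.002, 0, 0.018, 0, 0, 0, -1]]]}}

```text
clock: 22.35
position: [0.5531, 0.1062, 0.0418]
eef_rot: [-0.001, -0.284, 0.959, -0.0]
wrist_force: [-7.5, -0.4, 10.5]
grip_width: 0.006
finger_force: 5.5
```

```bash
python3 pd.py
```

```text
[0.5531 0.1062 0.0418] tip z 0.0308 F [-7.5 -0.4 10.5] [ 0.1   0.17  1.75 -0.    1.22 -2.05] 0.005797681600187292
shift tool mm [-10.5  -4.8 -89.2] rotvec tool deg [-0.03 -0.08  0.03]
-u in tool [0.915 0.402 0.001]
pad angle 0.025 mid z 0.0521 266 [0.5674 0.1177 0.0521]
```

{"api": "servo_tool", "payload": {"commands": [[[0, 0, 0.008, 0, 0, 0, -1], [0, 0, 0.008, 0, 0, 0, -1], [0, 0, 0.008, 0, 0, 0, -1], [0, 0, 0.008, 0, 0, 0, -1], [0, 0, 0.008, 0, 0, 0, -1], [0, 0, 0.008, 0, 0, 0, -1], [0, 0, 0.006, 0, 0, 0, -1], [0, 0, 0.006, 0, 0, 0, -1], [0, 0, 0, 0, 0, 0, -1], [0, 0, 0, 0, 0, 0, -1]]]}}

```text
clock: 23.4
position: [0.5528, 0.1062, 0.0387]
eef_rot: [-0.001, -0.284, 0.959, -0.0]
wrist_force: [-9.1, -1.4, 11.8]
grip_width: 0.007
finger_force: 6.0
```

```bash
python3 pd.py
```

```text
[0.5528 0.1062 0.0387] tip z 0.0277 F [-9.1 -1.4 11.8] [ 0.1   0.18  1.75 -0.    1.21 -2.05] 0.006798331292485741
shift tool mm [-10.7  -4.9 -92.3] rotvec tool deg [-0.01 -0.11  0.03]
-u in tool [0.915 0.402 0.002]
pad angle 0.009 mid z 0.0495 267 [0.5675 0.1183 0.0494]
```

{"api": "servo_tool", "payload": {"commands": [[[0, 0, 0.006, 0, 0, 0, -1], [0, 0, 0.006, 0, 0, 0, -1], [0, 0, 0.006, 0, 0, 0, -1], [0, 0, 0.006, 0, 0, 0, -1], [0, 0, 0, 0, 0, 0, -1], [0, 0, 0, 0, 0, 0, -1], [0, 0, 0, 0, 0, 0, -1], [0, 0, 0, 0, 0, 0, -1], [0, 0, 0, 0, 0, 0, -1], [0, 0, 0, 0, 0, 0, -1]]]}}

```text
clock: 24.45
position: [0.5528, 0.1061, 0.0382]
eef_rot: [-0.001, -0.284, 0.959, -0.0]
wrist_force: [-12.4, -2.0, 18.4]
grip_width: 0.0
finger_force: 9.0
```

```bash
python3 pd.py
```

```text
[0.5528 0.1061 0.0382] tip z 0.0272 F [-12.4  -2.   18.4] [ 0.1   0.18  1.75 -0.    1.21 -2.05] 0.0003825490387862352
shift tool mm [-10.7  -4.9 -92.8] rotvec tool deg [-0.02 -0.11  0.03]
-u in tool [0.915 0.403 0.002]
pad angle 0.013 mid z 0.049 263 [0.5673 0.119  0.0489]
```

{"api": "servo_tool", "payload": {"commands": [[[0, 0, 0.006, 0, 0, 0, -1], [0, 0, 0, 0, 0, 0, -1], [0, 0, 0, 0, 0, 0, -1], [0, 0, 0, 0, 0, 0, -1], [0, 0, 0, 0, 0, 0, -1], [0, 0, 0, 0, 0, 0, -1], [0, 0, 0, 0, 0, 0, -1], [0, 0, -0.01, 0, 0, 0, -1], [0, 0, -0.02, 0, 0, 0, -1], [0, 0, -0.03, 0, 0, 0, -1]]]}}

```text
clock: 25.5
position: [0.553, 0.1062, 0.0403]
eef_rot: [-0.001, -0.284, 0.959, -0.0]
wrist_force: [-7.4, -1.7, 11.0]
grip_width: 0.006
finger_force: 5.5
```

{"api": "servo_tool", "payload": {"commands": [[[-0.003, -0.001, -0.03, 0, 0, 0, -1], [-0.003, -0.001, -0.03, 0, 0, 0, -1], [-0.003, -0.001, -0.03, 0, 0, 0, -1], [-0.003, -0.001, -0.03, 0, 0, 0, -1], [-0.006, -0.003, -0.03, 0, 0, 0, -1], [-0.006, -0.003, -0.03, 0, 0, 0, -1], [-0.006, -0.003, -0.03, 0, 0, 0, -1], [-0.006, -0.003, -0.03, 0, 0, 0, -1], [-0.006, -0.003, -0.03, 0, 0, 0, -1], [-0.006, -0.003, -0.03, 0, 0, 0, -1]]]}}

```text
clock: 26.5
position: [0.556, 0.1067, 0.0555]
eef_rot: [-0.0, -0.284, 0.959, -0.001]
wrist_force: [-6.4, -0.6, 9.5]
grip_width: 0.008
finger_force: 4.6
```

{"api": "servo_tool", "payload": {"commands": [[[-0.006, -0.003, -0.03, 0, 0, 0, -1], [-0.006, -0.003, -0.03, 0, 0, 0, -1], [-0.006, -0.003, -0.03, 0, 0, 0, -1], [-0.006, -0.003, -0.03, 0, 0, 0, -1], [-0.008, -0.004, -0.03, 0, 0, 0, -1], [-0.008, -0.004, -0.03, 0, 0, 0, -1], [-0.008, -0.004, -0.03, 0, 0, 0, -1], [-0.008, -0.004, -0.03, 0, 0, 0, -1], [-0.008, -0.004, -0.03, 0, 0, 0, -1], [-0.008, -0.004, -0.03, 0, 0, 0, -1]]]}}

```text
clock: 27.5
position: [0.5607, 0.1074, 0.0707]
eef_rot: [0.001, -0.284, 0.959, -0.0]
wrist_force: [-3.7, 0.1, 7.9]
grip_width: 0.006
finger_force: 3.7
```

{"api": "servo_tool", "payload": {"commands": [[[-0.008, -0.004, -0.03, 0, 0, 0, -1], [-0.008, -0.004, -0.03, 0, 0, 0, -1], [-0.008, -0.004, -0.03, 0, 0, 0, -1], [-0.008, -0.004, -0.03, 0, 0, 0, -1], [-0.008, -0.004, -0.03, 0, 0, 0, -1], [0, 0, -0.03, 0, 0, 0, -1], [0, 0, -0.03, 0, 0, 0, -1], [0, 0, -0.03, 0, 0, 0, -1], [0, 0, -0.03, 0, 0, 0, -1], [0, 0, -0.03, 0, 0, 0, -1]]]}}

```text
clock: 28.5
position: [0.5619, 0.1072, 0.0841]
eef_rot: [-0.001, -0.284, 0.959, -0.0]
wrist_force: [0.5, -1.1, -0.7]
grip_width: 0.006
finger_force: 0.1
```

```bash
python3 pd.py
```

```text
[0.5619 0.1072 0.0841] tip z 0.0731 F [ 0.5 -1.1 -0.7] [ 0.1   0.15  1.7  -0.    1.3  -2.05] 0.005611047029120382
shift tool mm [ -2.6  -0.8 -46.9] rotvec tool deg [-0.04 -0.08  0.02]
-u in tool [0.916 0.402 0.001]
pad angle 0.372 mid z 0.0901 344 [0.5751 0.1194 0.0856]
```

{"api": "servo_tool", "payload": {"commands": [[[0, 0, -0.05, 0, 0, 0, -1], [0, 0, -0.1, 0, 0, 0, -1], [0, 0, -0.2, 0, 0, 0, -1], [0, 0, -0.3, 0, 0, 0, -1], [0, 0, -0.4, 0, 0, 0, -1], [0, 0, -0.4, 0, 0, 0, -1], [0, 0, -0.4, 0, 0, 0, -1], [0, 0, -0.3, 0, 0, 0, -1], [0, 0, -0.2, 0, 0, 0, -1], [0, 0, 0, 0, 0, 0, -1]]]}}

```text
clock: 29.55
position: [0.5635, 0.1076, 0.2042]
eef_rot: [0.002, -0.284, 0.959, -0.001]
wrist_force: [1.4, 0.1, 0.0]
grip_width: 0.005
finger_force: 0.0
```

```bash
python3 chk.py c2
```

```text
[0.5635 0.1076 0.2042] [ 0.1   0.06  1.57 -0.    1.51 -2.05]
top 453 face slopes [ 0.45 -0.48] 0.40442836215252204 ((0.14384539425373077, 0.48094800114631653), (0.06988374888896942, 0.10773744434118271), 89.6519775390625)
  edge 112 [[0.0791, 0.4465, 0.3945], [0.0837, 0.4806, 0.4008], [0.0883, 0.5146, 0.4069]] ((0.4809795320034027, 0.4006738066673279), (0.06953370571136475, 0.01327162142843008), 0.6382447481155396)
  edge 2655 [[0.0794, 0.4493, 0.3954], [0.0813, 0.4814, 0.4005], [0.0838, 0.5176, 0.4054]] ((0.48358777165412903, 0.4004203975200653), (0.010312666185200214, 0.06998429447412491), 89.73115539550781)
```

View pics/c2.png

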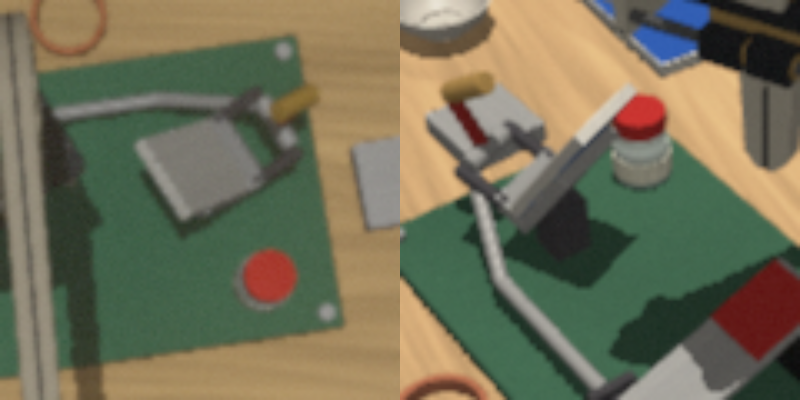

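The plate still lies flat with its bare face out at (200,165), unmoved. The pedal is back up, the striker is open and the gripper is clear, so I'm handing in.

```bash
python3 -c "
from station import r
print(r.finish_job())"
```

```text
the job is handed in; nothing more can be done
None
```

The job is handed in at about 30 s: the plate is turned bare face out and seated on the ledge, flat on the bed and within about 2 mm of its middle, and the pedal was then pressed gently to its stop, held for over a second and let rise under the gripper.

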